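# Seat the hub nut in the holding fixture and lock it

### The job

Slide the large loose nut across the plate with gentle finger pushes, without pinching or lifting it, against the fence and along it until it drops flat into the shallow pocket at the end. Then push the keeper by its post fully home over the seated nut, without ramming it. Leave the other parts and tools where they are.

Things in the scene. Friction and masses are not known exactly. Their poses are not given: they have to be found in the camera images.
- base: Steel base of the nut fixture, fixed on the table: 220 (x) by 360 (y) by 12 mm thick, origin at the centre of its underside. Its x points away from the robot, y to the left, turned by up to 0.3 rad. The aluminium nest plate (200 by 340 by 5 mm) is bolted on it through slots, square to it.
- plate (a point): Nominal centre of the nest plate's top, 17 mm above the table. The plate with all that it carries (pocket, fence, end stop, keeper) may sit up to 4 mm off along base x and y. The points plate, pocket, fence and stop are nominal and do not show this shift: the true places must be felt or seen. Bolt heads 3 mm high at the corners.
- pocket (a point): Nominal centre of the pocket's mouth, at plate level (17 mm up). A rectangular window in the plate, 44 mm along base x, 46 mm along base y, 5 mm deep; the base is its floor. The nut fits at any yaw: slid along the fence to the left (+y) it tips in front edge first and drops flat when pushed on to the stop. The pocket's +x and +y sides lie 1 mm behind the faces of fence and stop.
- fence (a point): Nominal point on the robot-facing (-x) face of the fence, at plate level, 87 mm to the right (-y) of the pocket's centre. A straight steel bar along base y, 12 mm higher than the plate and 14 mm thick, from 125 mm to the right of this point to past the pocket. Its face lies 21 mm beyond (+x of) the pocket's centre.
- stop (a point): Nominal point on the right-hand (-y) face of the end stop, at plate level: a low steel bar along base x, 6 mm higher than the plate, across the left end of the pocket, its face 22 mm to the left (+y) of the pocket's centre.
- nut_center (a point): The loose large steel hexagon nut: 36 mm across flats, 41.6 mm across corners, 20 mm high, bore 24 mm, about 0.11 kg. It lies flat on the nest plate between robot and fence, to the right of the pocket, at any yaw. Point at its centre: 27 mm above the table on the plate, 22 mm seated. Finger force on it should stay below 20 N: pushes only.
- keeper (a joint): Keeper slide travel (m): 0 open (left), 0.032 fully home at a hard stop; it slides to base -y with about 2 N friction, stays where left, starts at 0 to 0.006. Its 30 mm wide tongue passes over the stop along the pocket's middle, underside 16.8 mm over the plate: 1.8 mm over a seated nut, but it strikes one still up on the plate. Force on it should stay below 20 N.
- keeper_post (a point): True point (shift included, moves with the keeper) on the axis of the keeper's upright round steel post, 64 mm above the table. The post is 18 mm thick, from 42 to 78 mm above the table. It stands between two guide rails along base y, tops 47 mm above the table; push it to base -y from its left (+y) side with the fingers kept at least 50 mm above the table.
- small_nut_center (a point): Bystander: a smaller loose hexagon nut lying flat on the nest plate near its robot-side edge, 24 mm across flats, 12 mm high; point at its centre.
- washer: Bystander: loose flat washer lying on the nest plate near its robot-side edge, 34 mm outside, 4 mm thick; origin at the centre of its underside.
- screwdriver_grip (a point): Bystander: screwdriver lying on the table to the robot's right; point on its handle.
- wrench_grip (a point): Bystander: wrench lying on the table to the robot's right; point on its handle.
- socket_center (a point): Bystander: socket standing on the table to the robot's left, 28 mm diameter, 38 mm high; point at its centre.
- pinion: Bystander: starter pinion gear standing on the table to the robot's left, about 40 mm across, 36 mm high; origin at its underside.
Things that resemble listed ones, but are neither listed nor needed, are in the scene too. Leave any pink look-alike of the part that bears nut_center alone.

How it is judged:
By the outcome, as a careful person would: the job done as asked, in the order asked, and still so for the second after the job is handed in, with the robot touching nothing.
It also fails if it takes over 64 s, if anything falls off the work surface, if the arm or the gripper's body presses on something with over 40 N, if the wrist force passes 120 N, or if a joint passes its speed limit or range.

### The arm

A 6-joint arm with a two-finger parallel gripper is mounted at the origin on the work surface. World frame = base frame: x ahead of the robot, y to its left, z up, the work surface at z = 0. Lengths are in m, angles in degrees, forces in N, time in s.
With the tool pointing down it reaches from about 0.25 to 0.725 m from the base axis. Payload 9.7 kg.
Tool frame: the origin (TCP) lies midway between the tips of the shut fingers; the grasp point (between the pads) lies 19 mm behind it; z points along the fingers, y is the line along which they close (so a half turn about z gives the same grasp; the last joint's range is limited). The gripper opens to 85 mm and grips with 20 to 120 N. Pads are 22 mm wide; open, the fingers measure 114 mm over their backs; the gripper's body (76 mm by 85 mm) begins 54 mm behind the grasp point. The pads swing forward as they close: fully open they stand 13 mm farther back than shut.
Start: joints at [75.229, 4.979, 10.078, 95.1, 0, 90], TCP at [0.14, 0.532, 0.231] pointing down, gripper open.
Joint ranges: [-179.16, 179.16], [-48.56, 103.87], [-65.8, 70.77], [-126.05, 130.52], [-82.76, 87.17], [-180, 180]. Speed limits (degrees/s): [127.2, 127.2, 147.25, 180, 180, 180].

### API

Orientations are given as [roll, pitch, yaw] about the fixed x, y, z axes, in that order (R = Rz(yaw) Ry(pitch) Rx(roll)).
In Python, from workcell import bot gives the robot as it stands.
- The arm moves only by the shell command python3 -m crank 'ROWS' [FORCE]. ROWS is JSON, a list of rows, each an object with "gripper": the finger opening in mm, from 0 to 85.4; "travel": the shift along the tool's x, y, z in mm, a list of three; "twist": the turn, a rotation vector about the tool's x, y, z in rad, a list of three. In form: [{"gripper": gripper, "travel": [tx, ty, tz], "twist": [rx, ry, rz]}, ...]. A call has 1 to 12 rows; each row shifts and turns the commanded pose from where the row before left it, along the tool's axes as they then stand; what a row does not reach is not made up. A row lasts 1/8 s, in which the tool goes at most 62.5 mm and 10.7 degrees, less where a joint would pass 70% of its speed; a pose out of reach is approached as far as the arm can. A call is refused whole if a number of a shift passes 62.5 or a number of a turn 0.188, either way. A call with a gripper value outside its range is refused whole. The fingers move at their own pace and stop on an object; FORCE is the grip in N (left out, the last holds). Time passes only in rows, so rows that do not move let the fingers close. It gives the time, the measured TCP pose, the force, the opening and the grip force at its end, in the units of the state.
- bot.get_obs(): the state, without advancing time (a new reading comes with each control period).
- bot.camera(name): name is "scene" or "side" or "wrist"; returns the picture (400x640x3 uint8, red, green, blue); there is no depth.
- bot.calibration(name): a dict with "vfov" (degrees; the focal length in pixels is half the picture's height over the tangent of half this angle, whatever the lens; pixels are square), "cx", "cy" (the principal point, pixels), "k1" (the pictures are not rectified: a ray, as slopes to the right and down, at radius r is drawn at 1 + k1 r^2 times it, then the intrinsics apply), "camera_from_world" (4x4, takes a point from world to camera coordinates). Camera axes: x right, y down, z forward; pixel columns grow to the right and rows downward; lengths in m; the calibration is good to about 2 mm. A picture is of the moment at which its call begins: read the wrist's pose just before it. calibration takes no time and is no camera call; for the wrist camera it gives the pose at the moment of the call.
- bot.job_done(): hands the job in; it is judged then, once.
The state is a dict: "time": time; "q": joint angles; "qd": joint speeds; "joint_efforts": joint torques, N m; "ee_pos": TCP position; "tcp_rot": TCP orientation; "wrist_force": force on the tool from outside, world axes, zero at the start; "torque": the same for the moment, N m; "opening": finger opening in m; "grasp_force": force on a finger pad.
Only numpy, scipy, OpenCV 4.12 (cv2) and the standard library are available. Lean on these libraries where they do the work, as an engineer would, in place of code of your own. Each camera call takes 0.05 s, during which the arm holds its last target. There are 200 camera calls.

## Working session

There is one attempt and no reset: what is moved stays moved. The work goes in short steps, Python scripts to look and compute and a shell command to move; the robot and the scene stay as the last step left them, time stands still between calls to the robot, and variables do not carry over. Pictures are saved under pics/ and viewed, at most 10 in all, crops included, and the job is handed in when it is done.

```bash
ls; mkdir -p pics
cat > h.py <<'E'
import numpy as np, cv2
from workcell import bot
def shot(name,fn):
    im=bot.camera(name); cv2.imwrite('pics/'+fn,im[...,::-1]); return im
def ray(cal,u,v):
    f=200/np.tan(np.radians(cal['vfov'])/2)
    d=np.array([(u-cal['cx'])/f,(v-cal['cy'])/f]); s=d.copy()
    for _ in range(30): s=d/(1+cal['k1']*(s@s))
    T=np.array(cal['camera_from_world']); R=T[:3,:3]
    return -R.T@T[:3,3], R.T@np.array([s[0],s[1],1])
def onz(cal,u,v,z):
    o,d=ray(cal,u,v); return o+d*(z-o[2])/d[2]
def proj(cal,p):
    f=200/np.tan(np.radians(cal['vfov'])/2)
    T=np.array(cal['camera_from_world']); c=T[:3,:3]@np.array(p)+T[:3,3]
    s=c[:2]/c[2]; s=s*(1+cal['k1']*(s@s)); return s*f+[cal['cx'],cal['cy']]
E
python3 - <<'E'
from h import *
o=bot.get_obs(); print(o)
for n in ('scene','side','wrist'):
    c=bot.calibration(n); print(n,c['vfov'],c['cx'],c['cy'],c['k1'],np.round(np.array(c['camera_from_world']),3).tolist())
    shot(n,n+'0.png')
E
```

```text
pics
{'time': 0.0, 'q': array([7.52291360e+01, 5.01070074e+00, 1.00361211e+01, 9.50984664e+01,
       7.41354936e-04, 9.00018478e+01]), 'qd': array([0.03134019, 0.06677048, 0.0512886 , 0.03711201, 0.06023126,
       0.00397493]), 'joint_efforts': array([-9.33940682e-04, -5.20389676e+01,  4.64805579e+01,  1.61832094e-02,
       -1.56070757e-05, -2.63290156e-05]), 'ee_pos': array([0.14016723, 0.53162057, 0.23060182]), 'tcp_rot': array([-1.79926954e+02, -7.38998551e-04,  1.65227287e+02]), 'wrist_force': array([0.24941858, 0.6203346 , 0.94774127]), 'torque': array([-0.00826689,  0.05544066, -0.02646   ]), 'grasp_force': 0.0, 'opening': 0.08529224176602102}
scene 45.89858148737239 314.9801688229817 201.86006203584446 0.030481520615874873 [[0.31, 0.951, 0.012, -0.137], [0.499, -0.151, -0.853, -0.191], [-0.81, 0.27, -0.521, 1.843], [0.0, 0.0, 0.0, 1.0]]
side 56.87069643655813 316.95146697714165 203.81987215672243 -0.00593915584246954 [[0.754, -0.657, 0.015, -0.437], [-0.421, -0.5, -0.757, 0.251], [0.504, 0.564, -0.654, 0.695], [0.0, 0.0, 0.0, 1.0]]
wrist 61.54496224174806 318.66134766655966 200.19117134100023 -0.062390880995669425 [[0.256, 0.967, -0.001, -0.55], [0.925, -0.244, 0.292, -0.037], [0.282, -0.076, -0.956, 0.379], [0.0, 0.0, 0.0, 1.0]]
```

View pics/scene0.png

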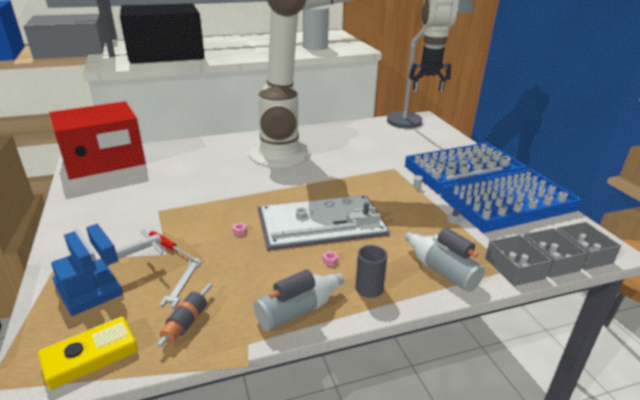

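View pics/side0.png

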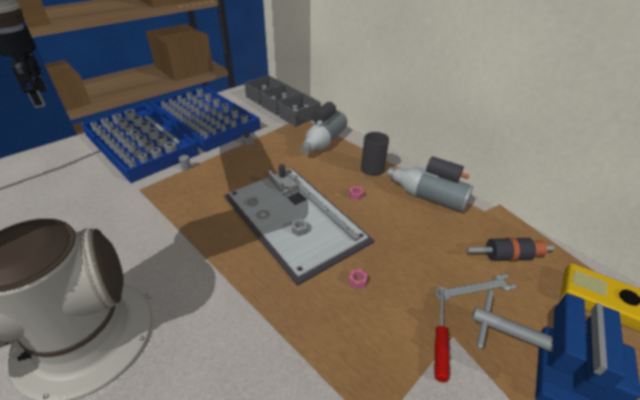

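Scene: the fixture is at about (322,220), with pink look-alikes at (239,229) and (330,258). Side: the fixture is at about (300,220), the large nut at (300,228), and the keeper post at (283,172). I'll enlarge the side view and compute rough positions.

Run:
```python
from h import *
im=cv2.imread('pics/side0.png')[150:290,215:385]
cv2.imwrite('pics/crop0.png',cv2.resize(im,None,fx=4.2,fy=4.2,interpolation=cv2.INTER_CUBIC))
c=bot.calibration('side')
for n,u,v,z in [('cornL',227,196,.012),('cornNear',297,281,.012),('cornR',372,240,.012),('cornFar',290,168,.012),('nut',300,226,.037),('post',283,168,.078)]:
    print(n,onz(c,u,v,z).round(4))
```

```text
cornL [0.4135 0.1782 0.012 ]
cornNear [ 0.3805 -0.1644  0.012 ]
cornR [ 0.5918 -0.1863  0.012 ]
cornFar [0.6237 0.1722 0.012 ]
nut [ 0.475  -0.0587  0.037 ]
post [0.5538 0.1091 0.078 ]
```

View pics/crop0.png

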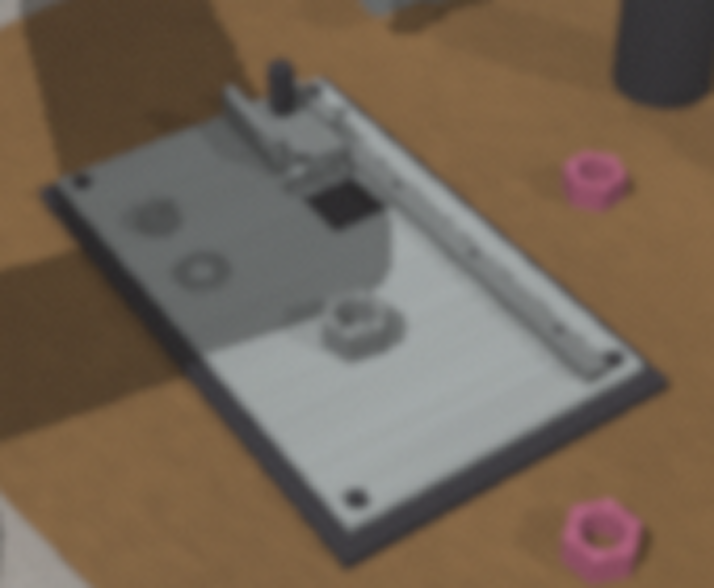

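The enlarged view shows the nut near (360,322), the pocket near (345,203), the post near (282,88), and the small nut and washer near (152,215) and (202,270). Next I'll move the wrist camera above the fixture.

```bash
python3 -m crank '[{"gripper":0,"travel":[-36.9,-35.3,-2],"twist":[0,0,0]},{"gripper":0,"travel":[-36.9,-35.3,-2],"twist":[0,0,0]},{"gripper":0,"travel":[-36.9,-35.3,-2],"twist":[0,0,0]},{"gripper":0,"travel":[-36.9,-35.3,-2],"twist":[0,0,0]},{"gripper":0,"travel":[-36.9,-35.3,-2],"twist":[0,0,0]},{"gripper":0,"travel":[-36.9,-35.3,-2],"twist":[0,0,0]},{"gripper":0,"travel":[-36.9,-35.3,-2],"twist":[0,0,0]},{"gripper":0,"travel":[-36.9,-35.3,-2],"twist":[0,0,0]},{"gripper":0,"travel":[-36.9,-35.3,-2],"twist":[0,0,0]},{"gripper":0,"travel":[-36.9,-35.3,-2],"twist":[0,0,0]},{"gripper":0,"travel":[-36.9,-35.3,-2],"twist":[0,0,0]},{"gripper":0,"travel":[-36.9,-35.3,-2],"twist":[0,0,0]}]' 20
python3 -m crank '[{"gripper":0,"travel":[0,0,0],"twist":[0,0,0]},{"gripper":0,"travel":[0,0,0],"twist":[0,0,0]}]'
python3 - <<'E'
from h import *
import pickle
o=bot.get_obs(); print(o['ee_pos'],o['tcp_rot'],o['q'])
c=bot.calibration('wrist'); pickle.dump(c,open('cal1.pkl','wb'))
shot('wrist','w1.png')
E
```

```text
time: 1.65
ee_pos: [0.461, 0.0076, 0.2553]
tcp_rot: [180.0, 0.0, 165.2]
wrist_force: [0.4, 1.4, 1.4]
opening: -0.0001
grasp_force: 0.0
time: 1.9
ee_pos: [0.4601, 0.0094, 0.255]
tcp_rot: [-180.0, -0.0, 165.2]
wrist_force: [-0.7, 0.5, -0.1]
opening: -0.0
grasp_force: 0.0
[0.46013722 0.00935078 0.25501857] [-1.79995856e+02 -4.88864082e-02  1.65186511e+02] [ 1.15832643e+00 -6.60662159e+00  1.28712702e+00  9.79418882e+01
  9.46747524e-03  1.59718096e+01]
```

View pics/w1.png

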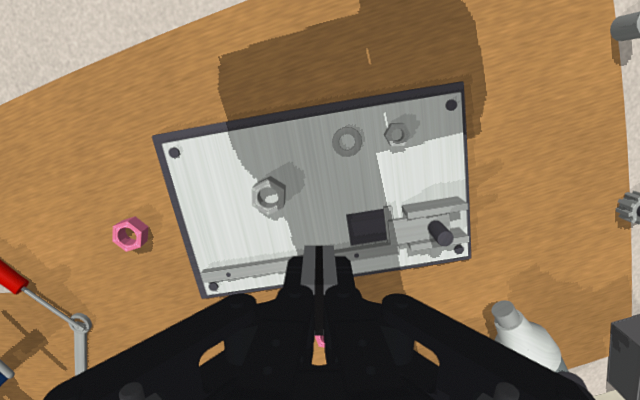

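The wrist view shows the nut at about (269,195), the pocket dark at (367,227), the post at (440,232), the washer at (347,141) and the small nut at (396,131). I'll enlarge for precise edges.

Run:
```python
from h import *
im=cv2.imread('pics/w1.png')[130:300,245:475]
cv2.imwrite('pics/crop1.png',cv2.resize(im,None,fx=3.4,fy=3.4,interpolation=cv2.INTER_CUBIC))
import pickle
c=pickle.load(open('cal1.pkl','rb'))
for n,u,v,z in [('RL',153,136,.012),('LN',463,83,.012),('LF',469,257,.012),('RF',204,297,.012),
  ('bolt',174,153,.020),('bolt',451,105,.02),('bolt',459,249,.02),('bolt',213,287,.02)]: print(n,onz(c,u,v,z).round(4))
```

```text
RL [ 0.3778 -0.1663  0.012 ]
LN [0.4117 0.187  0.012 ]
LF [0.6247 0.1655 0.012 ]
RF [ 0.5927 -0.1838  0.012 ]
bolt [ 0.4025 -0.1459  0.02  ]
bolt [0.4309 0.1672 0.02  ]
bolt [0.6053 0.1516 0.02  ]
bolt [ 0.5773 -0.1626  0.02  ]
```

View pics/crop1.png

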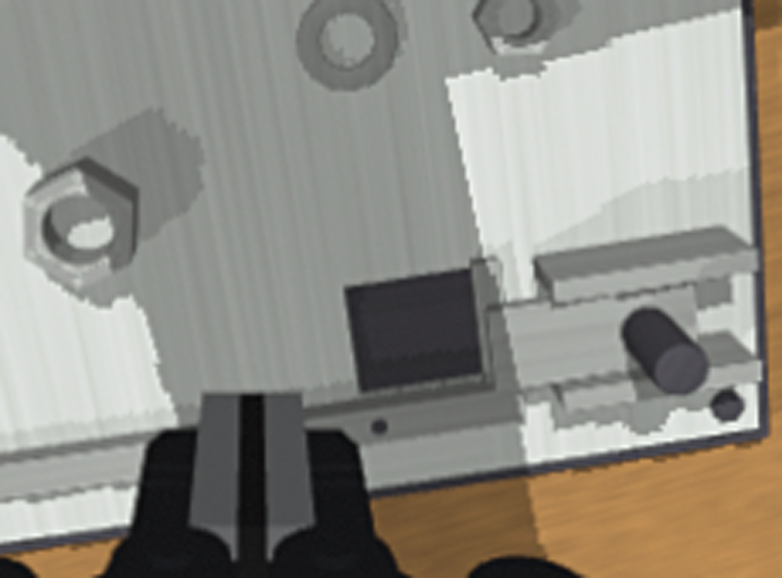

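The enlarged view shows the nut bore centre at crop (78,228). The pocket's near corners are at (345,288) and (470,268), its right-far corner is at (358,391), and the post top is at (682,368). Now I'll put these in base coordinates.

Run:
```python
from h import *
import pickle
c=pickle.load(open('cal1.pkl','rb'))
C=np.array([onz(c,u,v,.012)[:2] for u,v in [(153,136),(463,83),(469,257),(204,297)]])
ctr=C.mean(0); ey=(C[1]-C[0])+(C[2]-C[3]); ex=(C[2]-C[1])+(C[3]-C[0])
yaw=np.mean([np.arctan2(ex[1],ex[0]),np.arctan2(-ey[0],ey[1])]); print('ctr',ctr,'yaw',yaw,np.degrees(yaw),
 'sides',np.linalg.norm(ex)/2,np.linalg.norm(ey)/2)
R=np.array([[np.cos(yaw),-np.sin(yaw)],[np.sin(yaw),np.cos(yaw)]])
pickle.dump((ctr,yaw),open('base.pkl','wb'))
def b(n,x,y,z):
    p=onz(c,245+x/3.4,130+y/3.4,z)[:2]; print(n,'world',p.round(4),'base',((p-ctr)@R*1000).round(1))
b('pkt NR',345,288,.017);b('pkt NL',470,268,.017);b('pkt FR',358,391,.017)
b('nut',78,228,.037);b('post',682,368,.078)
b('fence top edge?',150,440,.029);b('fence top rear?',5,500,.029);b('bolt hole mid',379,427,.029)
b('washer',347,40,.021);b('small',520,17,.029);b('stop NR top',470,262,.023)
B=[onz(c,u,v,.02)[:2] for u,v in [(174,153),(451,105),(459,249),(213,287)]]
print('bolts mean base',(np.mean(B,0)-ctr)@R*1000)
```

```text
ctr [0.50171808 0.00059161] yaw -0.09225439247222963 -5.285787330202231 sides 0.2148445573163936 0.352863136886076
pkt NR world [0.5262 0.0264] base [22. 28.]
pkt NL world [0.5303 0.0707] base [22.  72.4]
pkt FR world [0.566  0.0218] base [62.1 27. ]
nut world [ 0.4761 -0.0536] base [-20.6 -56.3]
post world [0.5559 0.1205] base [ 42.9 124.4]
fence top edge? world [ 0.56   -0.0542] base [ 63.  -49.2]
fence top rear? world [ 0.5699 -0.1123] base [  78.3 -106.1]
bolt hole mid world [0.5759 0.026 ] base [71.6 32.2]
washer world [0.4412 0.0472] base [-64.6  40.8]
small world [0.4469 0.1021] base [-63.9  96.1]
stop NR top world [0.5259 0.0704] base [17.6 71.8]
bolts mean base [2.10279498 2.18983657]
```

```bash
python3 -m crank '[{"gripper":0,"travel":[0,0,0],"twist":[0,0,-0.166]},{"gripper":0,"travel":[11.4,-30.7,30],"twist":[0,0,0]},{"gripper":0,"travel":[11.4,-30.7,40],"twist":[0,0,0]},{"gripper":0,"travel":[0,0,50],"twist":[0,0,0]},{"gripper":0,"travel":[0,0,50],"twist":[0,0,0]},{"gripper":0,"travel":[0,0,20],"twist":[0,0,0]},{"gripper":0,"travel":[0,0,0],"twist":[0,0,0]}]'
cat >> h.py <<'E'
import pickle
try: ctr,yaw=pickle.load(open('base.pkl','rb'))
except Exception: pass
def tb(p):
    c,s=np.cos(yaw),np.sin(yaw); return (np.array(p)[:2]-ctr)@np.array([[c,-s],[s,c]])*1000
def st():
    o=bot.get_obs(); print(round(o['time'],2),'base',tb(o['ee_pos']).round(1),'z',(o['ee_pos'][2]*1000).round(1),'yaw',o['tcp_rot'][2].round(1),'F',o['wrist_force'].round(1))
E
python3 -c "
from h import *
st(); shot('wrist','w2.png')"
```

```text
time: 2.82
ee_pos: [0.4308, -0.0486, 0.0642]
tcp_rot: [180.0, -0.1, 174.8]
wrist_force: [-0.0, 0.1, 0.7]
opening: 0.0002
grasp_force: 0.0
2.83 base [-66.1 -55.5] z 64.2 yaw 174.8 F [-0.   0.1  0.7]
```

```bash
python3 -m crank '[{"gripper":0,"travel":[0,-0.5,21],"twist":[0,0,0]},{"gripper":0,"travel":[0,0,21],"twist":[0,0,0]},{"gripper":0,"travel":[0,0,0],"twist":[0,0,0]},{"gripper":0,"travel":[-6,0,0],"twist":[0,0,0]},{"gripper":0,"travel":[-6,0,0],"twist":[0,0,0]},{"gripper":0,"travel":[-6,0,0],"twist":[0,0,0]},{"gripper":0,"travel":[-6,0,0],"twist":[0,0,0]},{"gripper":0,"travel":[-6,0,0],"twist":[0,0,0]},{"gripper":0,"travel":[-6,0,0],"twist":[0,0,0]},{"gripper":0,"travel":[-6,0,0],"twist":[0,0,0]},{"gripper":0,"travel":[-6,0,0],"twist":[0,0,0]},{"gripper":0,"travel":[-6,0,0],"twist":[0,0,0]}]'
python3 -c "
from h import *
st(); shot('wrist','w3.png')"
```

```text
time: 4.38
ee_pos: [0.4861, -0.0552, 0.0232]
tcp_rot: [-180.0, -0.0, 174.7]
wrist_force: [-0.2, 0.0, -0.1]
opening: -0.0001
grasp_force: 0.3
4.38 base [-10.4 -57. ] z 23.2 yaw 174.7 F [-0.2  0.  -0.1]
```

View pics/w3.png

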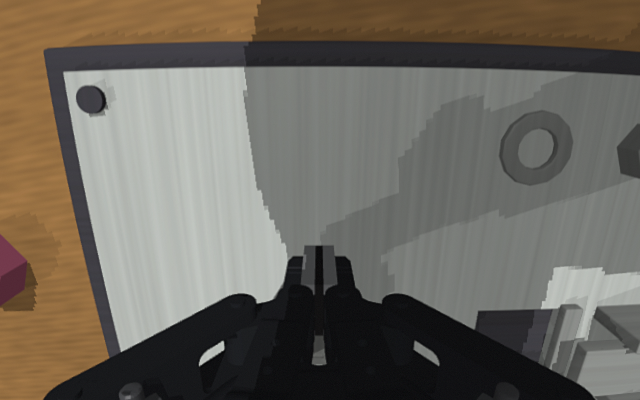

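Wrist view: fingertips at (319,247), with the nut hidden under the gripper. I'll advance a bit more and check from the side camera.

```bash
python3 -m crank '[{"gripper":0,"travel":[-5,0,0],"twist":[0,0,0]},{"gripper":0,"travel":[-5,0,0],"twist":[0,0,0]},{"gripper":0,"travel":[-4,0,0],"twist":[0,0,0]},{"gripper":0,"travel":[0,0,0],"twist":[0,0,0]}]'
python3 -m crank '[{"gripper":0,"travel":[-2,0,0],"twist":[0,0,0]},{"gripper":0,"travel":[0,0,0],"twist":[0,0,0]}]'
python3 -c "
from h import *
st(); im=shot('side','s3.png')
cv2.imwrite('pics/s3c.png',cv2.resize(im[150:290,215:385,::-1],None,fx=4.2,fy=4.2,interpolation=cv2.INTER_CUBIC))"
```

```text
time: 4.92
ee_pos: [0.5, -0.0565, 0.0233]
tcp_rot: [-180.0, 0.0, 174.7]
wrist_force: [-0.6, -0.0, 0.0]
opening: 0.0001
grasp_force: 0.0
time: 5.18
ee_pos: [0.5018, -0.0566, 0.0233]
tcp_rot: [180.0, 0.0, 174.7]
wrist_force: [-0.1, 0.7, -0.8]
opening: -0.0001
grasp_force: 0.0
5.17 base [  5.4 -57. ] z 23.3 yaw 174.7 F [-0.1  0.7 -0.8]
```

View pics/s3c.png

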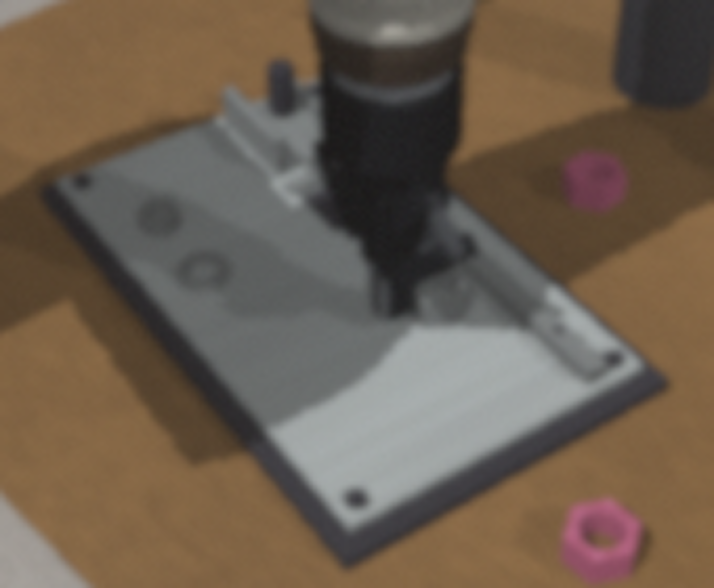

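The side crop shows the nut ahead of the fingers at about (450,293), close to the fence. I'll creep on with a force check at each step.

```bash
python3 -c "
from h import *
print(tb(onz(bot.calibration('side'),322.1,219.8,.03)))"
for i in 1; do python3 -m crank '[{"gripper":0,"travel":[-2,0,0],"twist":[0,0,0]},{"gripper":0,"travel":[0,0,0],"twist":[0,0,0]}]' | grep -E 'ee_pos|force'; done
python3 -m crank '[{"gripper":0,"travel":[-2,0,0],"twist":[0,0,0]},{"gripper":0,"travel":[0,0,0],"twist":[0,0,0]}]' | grep -E 'ee_pos|force'
python3 -m crank '[{"gripper":0,"travel":[-1,0,0],"twist":[0,0,0]},{"gripper":0,"travel":[0,0,0],"twist":[0,0,0]}]' | grep -E 'ee_pos|force'
python3 -m crank '[{"gripper":0,"travel":[-1,0,0],"twist":[0,0,0]},{"gripper":0,"travel":[0,0,0],"twist":[0,0,0]}]' | grep -E 'ee_pos|force'
```

```text
[ 39.20571944 -68.3779651 ]
ee_pos: [0.5038, -0.0568, 0.0233]
wrist_force: [0.3, -0.0, 0.6]
grasp_force: 0.0
ee_pos: [0.5059, -0.057, 0.0233]
wrist_force: [-0.2, -0.3, -0.6]
grasp_force: 0.0
ee_pos: [0.5068, -0.0571, 0.0233]
wrist_force: [-0.4, 1.3, -0.2]
grasp_force: 0.0
ee_pos: [0.5078, -0.0572, 0.0233]
wrist_force: [-0.2, -0.4, -0.4]
grasp_force: 0.0
```

```bash
python3 -m crank '[{"gripper":0,"travel":[-1,0,0],"twist":[0,0,0]},{"gripper":0,"travel":[0,0,0],"twist":[0,0,0]}]' | grep -E 'ee_pos|wrist_force'
python3 -m crank '[{"gripper":0,"travel":[-1,0,0],"twist":[0,0,0]},{"gripper":0,"travel":[0,0,0],"twist":[0,0,0]}]' | grep -E 'ee_pos|wrist_force'
```

```text
ee_pos: [0.5088, -0.0573, 0.0233]
wrist_force: [-0.5, 0.3, 0.3]
ee_pos: [0.5098, -0.0574, 0.0233]
wrist_force: [0.2, -0.2, -0.0]
```

```bash
python3 -m crank '[{"gripper":0,"travel":[-1,0,0],"twist":[0,0,0]},{"gripper":0,"travel":[0,0,0],"twist":[0,0,0]}]' | grep -E 'ee_pos|wrist_force'
python3 -c "
from h import *
st(); im=shot('side','s4.png')
cv2.imwrite('pics/s4c.png',cv2.resize(im[195:245,290:365,::-1],None,fx=10,fy=10,interpolation=cv2.INTER_CUBIC))"
```

```text
ee_pos: [0.5108, -0.0575, 0.0233]
wrist_force: [-0.1, 0.1, 1.4]
6.97 base [ 14.4 -57. ] z 23.3 yaw 174.7 F [-0.1  0.1  1.4]
```

View pics/s4c.png

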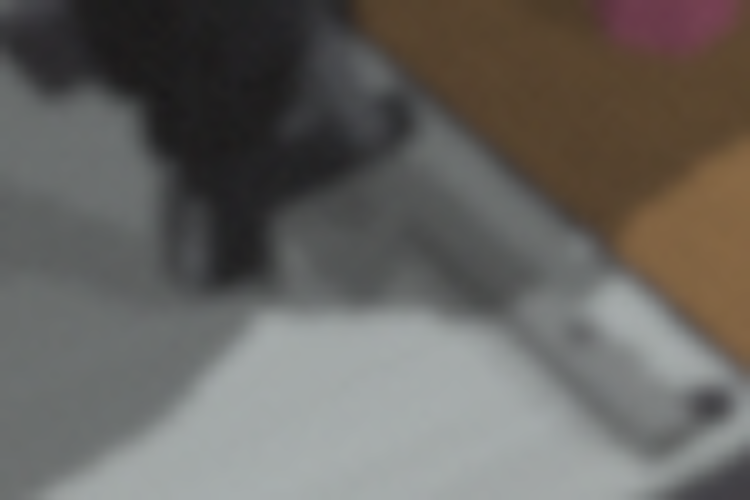

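The nut shows at about (345,245) in this crop, nearly touching the fence. I'll continue creeping.

```bash
python3 -m crank '[{"gripper":0,"travel":[-1,0,0],"twist":[0,0,0]},{"gripper":0,"travel":[0,0,0],"twist":[0,0,0]}]' | grep -E 'ee_pos|wrist_force'
python3 -m crank '[{"gripper":0,"travel":[-1,0,0],"twist":[0,0,0]},{"gripper":0,"travel":[0,0,0],"twist":[0,0,0]}]' | grep -E 'ee_pos|wrist_force'
```

```text
ee_pos: [0.5118, -0.0576, 0.0233]
wrist_force: [-0.3, 0.7, -0.4]
ee_pos: [0.5127, -0.0577, 0.0233]
wrist_force: [-0.1, -0.9, -0.7]
```

```bash
python3 -m crank '[{"gripper":0,"travel":[-0.5,0,0],"twist":[0,0,0]},{"gripper":0,"travel":[0,0,0],"twist":[0,0,0]}]' | grep -E 'ee_pos|wrist_force'
python3 -m crank '[{"gripper":0,"travel":[-0.5,0,0],"twist":[0,0,0]},{"gripper":0,"travel":[0,0,0],"twist":[0,0,0]}]' | grep -E 'ee_pos|wrist_force'
```

```text
ee_pos: [0.5132, -0.0577, 0.0233]
wrist_force: [-0.8, -0.4, 0.2]
ee_pos: [0.5133, -0.0577, 0.0232]
wrist_force: [-2.2, 0.3, 2.0]
```

```bash
python3 -m crank '[{"gripper":0,"travel":[-0.5,0,0],"twist":[0,0,0]},{"gripper":0,"travel":[0,0,0],"twist":[0,0,0]}]' | grep -E 'ee_pos|wrist_force'
python3 -m crank '[{"gripper":0,"travel":[-0.5,0,0],"twist":[0,0,0]},{"gripper":0,"travel":[0,0,0],"twist":[0,0,0]}]' | grep -E 'ee_pos|wrist_force'
```

```text
ee_pos: [0.5134, -0.0577, 0.0232]
wrist_force: [-5.9, 0.5, 3.9]
ee_pos: [0.5135, -0.0578, 0.0232]
wrist_force: [-8.3, 0.4, 6.1]
```

Contact felt at TCP base x ≈ 17.0, so the nut is flat on the fence (fence face ≈ 64). Next I'll retreat, go round to the right, and turn 60° so the finger face sits flush on the nut's rear flat.

```bash
python3 -m crank '[{"gripper":0,"travel":[8.5,0,0],"twist":[0,0,0]},{"gripper":0,"travel":[8.5,0,0],"twist":[0,0,0]},{"gripper":0,"travel":[0,-24,0],"twist":[0,0,0]},{"gripper":0,"travel":[0,-24,0],"twist":[0,0,0]},{"gripper":0,"travel":[0,0,0],"twist":[0,0,-0.1745]},{"gripper":0,"travel":[0,0,0],"twist":[0,0,-0.1745]},{"gripper":0,"travel":[0,0,0],"twist":[0,0,-0.1745]},{"gripper":0,"travel":[0,0,0],"twist":[0,0,-0.1745]},{"gripper":0,"travel":[0,0,0],"twist":[0,0,-0.1745]},{"gripper":0,"travel":[0,0,0],"twist":[0,0,-0.1745]},{"gripper":0,"travel":[0,0,0],"twist":[0,0,0]}]'
python3 -c "
from h import *
st();  im=shot('wrist','w5.png')
cv2.imwrite('pics/w5c.png',im[...,::-1])"
```

```text
time: 9.9
ee_pos: [0.4932, -0.104, 0.0234]
tcp_rot: [-180.0, 0.0, -125.3]
wrist_force: [0.3, 0.2, -0.0]
opening: -0.0
grasp_force: 0.0
9.9 base [   1.2 -105. ] z 23.4 yaw -125.3 F [ 0.3  0.2 -0. ]
```

View pics/w5c.png

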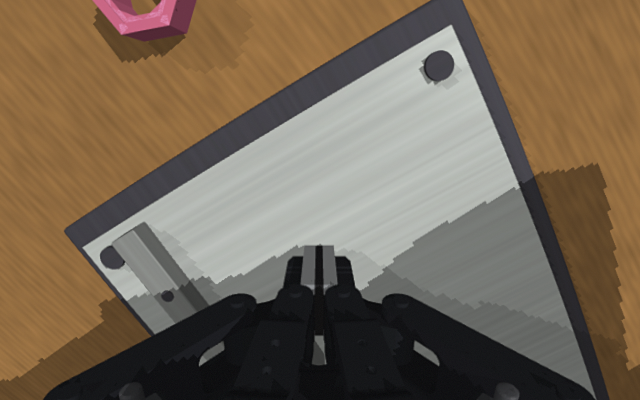

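Wrist view: fingers at (319,247), the fence's right end at (130,240), and the nut still hidden. I'll move to the push line at x = 31.5 and start sliding along +y.

```bash
python3 -m crank '[{"gripper":0,"travel":[-7.6,-13.1,0],"twist":[0,0,0]},{"gripper":0,"travel":[-7.6,-13.1,0],"twist":[0,0,0]},{"gripper":0,"travel":[0,0,0],"twist":[0,0,0]},{"gripper":0,"travel":[-4.33,2.5,0],"twist":[0,0,0]},{"gripper":0,"travel":[-4.33,2.5,0],"twist":[0,0,0]},{"gripper":0,"travel":[-4.33,2.5,0],"twist":[0,0,0]},{"gripper":0,"travel":[-4.33,2.5,0],"twist":[0,0,0]},{"gripper":0,"travel":[-4.33,2.5,0],"twist":[0,0,0]},{"gripper":0,"travel":[-4.33,2.5,0],"twist":[0,0,0]},{"gripper":0,"travel":[-4.33,2.5,0],"twist":[0,0,0]}]'
python3 -c "
from h import *
st()"
python3 -m crank '[{"gripper":0,"travel":[-4.33,2.5,0],"twist":[0,0,0]},{"gripper":0,"travel":[-4.33,2.5,0],"twist":[0,0,0]},{"gripper":0,"travel":[-4.33,2.5,0],"twist":[0,0,0]},{"gripper":0,"travel":[-4.33,2.5,0],"twist":[0,0,0]},{"gripper":0,"travel":[-4.33,2.5,0],"twist":[0,0,0]},{"gripper":0,"travel":[-4.33,2.5,0],"twist":[0,0,0]},{"gripper":0,"travel":[-4.33,2.5,0],"twist":[0,0,0]}]'
python3 -c "
from h import *
st()"
```

```text
time: 11.2
ee_pos: [0.5268, -0.0717, 0.0233]
tcp_rot: [-180.0, -0.0, -125.3]
wrist_force: [-0.5, -1.0, 0.2]
opening: -0.0003
grasp_force: 0.4
11.2 base [ 31.6 -69.6] z 23.3 yaw -125.3 F [-0.5 -1.   0.2]
time: 12.08
ee_pos: [0.53, -0.0368, 0.0233]
tcp_rot: [-180.0, 0.0, -125.3]
wrist_force: [-0.9, -0.2, 1.1]
opening: -0.0
grasp_force: 0.4
12.07 base [ 31.6 -34.6] z 23.3 yaw -125.3 F [-0.9 -0.2  1.1]
```

```bash
python3 -m crank '[{"gripper":0,"travel":[-4.33,2.5,0],"twist":[0,0,0]},{"gripper":0,"travel":[-4.33,2.5,0],"twist":[0,0,0]},{"gripper":0,"travel":[-4.33,2.5,0],"twist":[0,0,0]},{"gripper":0,"travel":[-4.33,2.5,0],"twist":[0,0,0]},{"gripper":0,"travel":[-4.33,2.5,0],"twist":[0,0,0]},{"gripper":0,"travel":[-4.33,2.5,0],"twist":[0,0,0]},{"gripper":0,"travel":[0,0,0],"twist":[0,0,0]}]' | grep -E 'ee_pos|wrist_force'
python3 -m crank '[{"gripper":0,"travel":[-1.73,1,0],"twist":[0,0,0]},{"gripper":0,"travel":[-1.73,1,0],"twist":[0,0,0]},{"gripper":0,"travel":[-1.73,1,0],"twist":[0,0,0]},{"gripper":0,"travel":[-1.73,1,0],"twist":[0,0,0]},{"gripper":0,"travel":[0,0,0],"twist":[0,0,0]}]' | grep -E 'ee_pos|wrist_force'
python3 -c "
from h import *
st()"
```

```text
ee_pos: [0.5327, -0.0068, 0.0232]
wrist_force: [0.9, 0.0, 0.4]
ee_pos: [0.5335, 0.001, 0.0233]
wrist_force: [0.2, 0.8, -0.4]
13.57 base [31.6  3.3] z 23.3 yaw -125.3 F [ 0.2  0.8 -0.4]
```

```bash
python3 -m crank '[{"gripper":0,"travel":[-1.73,1,0],"twist":[0,0,0]},{"gripper":0,"travel":[-1.73,1,0],"twist":[0,0,0]},{"gripper":0,"travel":[-1.73,1,0],"twist":[0,0,0]},{"gripper":0,"travel":[0,0,0],"twist":[0,0,0]}]' | grep -E 'ee_pos|wrist_force'
python3 -m crank '[{"gripper":0,"travel":[-1.73,1,0],"twist":[0,0,0]},{"gripper":0,"travel":[-1.73,1,0],"twist":[0,0,0]},{"gripper":0,"travel":[0,0,0],"twist":[0,0,0]}]' | grep -E 'ee_pos|wrist_force'
```

```text
ee_pos: [0.534, 0.0069, 0.0232]
wrist_force: [0.3, 0.1, -0.2]
ee_pos: [0.5344, 0.0109, 0.0233]
wrist_force: [0.1, -0.6, -1.3]
```

```bash
python3 -m crank '[{"gripper":0,"travel":[-1.73,1,0],"twist":[0,0,0]},{"gripper":0,"travel":[0,0,0],"twist":[0,0,0]}]' | grep -E 'ee_pos|wrist_force'
python3 -m crank '[{"gripper":0,"travel":[-1.73,1,0],"twist":[0,0,0]},{"gripper":0,"travel":[0,0,0],"twist":[0,0,0]}]' | grep -E 'ee_pos|wrist_force'
```

```text
ee_pos: [0.5346, 0.0128, 0.0233]
wrist_force: [-0.1, -0.2, 0.4]
ee_pos: [0.5347, 0.0148, 0.0233]
wrist_force: [-0.2, 0.5, -0.4]
```

```bash
python3 -m crank '[{"gripper":0,"travel":[-1.73,1,0],"twist":[0,0,0]},{"gripper":0,"travel":[0,0,0],"twist":[0,0,0]}]' | grep -E 'ee_pos|wrist_force'
python3 -m crank '[{"gripper":0,"travel":[-0.87,0.5,0],"twist":[0,0,0]},{"gripper":0,"travel":[0,0,0],"twist":[0,0,0]}]' | grep -E 'ee_pos|wrist_force'
python3 -m crank '[{"gripper":0,"travel":[-0.87,0.5,0],"twist":[0,0,0]},{"gripper":0,"travel":[0,0,0],"twist":[0,0,0]}]' | grep -E 'ee_pos|wrist_force'
```

```text
ee_pos: [0.5349, 0.0168, 0.0233]
wrist_force: [0.8, 0.1, -0.1]
ee_pos: [0.535, 0.0177, 0.0233]
wrist_force: [0.9, -1.1, -0.5]
ee_pos: [0.5351, 0.0187, 0.0233]
wrist_force: [0.5, -0.0, -0.4]
```

```bash
python3 -m crank '[{"gripper":0,"travel":[-0.87,0.5,0],"twist":[0,0,0]},{"gripper":0,"travel":[0,0,0],"twist":[0,0,0]}]' | grep -E 'ee_pos|wrist_force'
python3 -m crank '[{"gripper":0,"travel":[-0.87,0.5,0],"twist":[0,0,0]},{"gripper":0,"travel":[0,0,0],"twist":[0,0,0]}]' | grep -E 'ee_pos|wrist_force'
python3 -c "
from h import *
st()"
```

```text
ee_pos: [0.5352, 0.0197, 0.0233]
wrist_force: [-1.3, 0.9, 0.3]
ee_pos: [0.5353, 0.0207, 0.0233]
wrist_force: [0.2, -0.0, -0.2]
16.2 base [31.6 23.2] z 23.3 yaw -125.3 F [ 0.2 -0.  -0.2]
```

```bash
python3 -m crank '[{"gripper":0,"travel":[-0.87,0.5,0],"twist":[0,0,0]},{"gripper":0,"travel":[0,0,0],"twist":[0,0,0]}]' | grep -E 'ee_pos|wrist_force'
python3 -m crank '[{"gripper":0,"travel":[-0.43,0.25,0],"twist":[0,0,0]},{"gripper":0,"travel":[0,0,0],"twist":[0,0,0]}]' | grep -E 'ee_pos|wrist_force'
python3 -m crank '[{"gripper":0,"travel":[-0.43,0.25,0],"twist":[0,0,0]},{"gripper":0,"travel":[0,0,0],"twist":[0,0,0]}]' | grep -E 'ee_pos|wrist_force'
```

```text
ee_pos: [0.5354, 0.0217, 0.0233]
wrist_force: [-0.5, 0.4, -0.7]
ee_pos: [0.5354, 0.0222, 0.0233]
wrist_force: [0.0, -1.2, 0.5]
ee_pos: [0.5354, 0.0227, 0.0233]
wrist_force: [-0.4, -0.9, 0.1]
```

```bash
python3 -m crank '[{"gripper":0,"travel":[-0.43,0.25,0],"twist":[0,0,0]},{"gripper":0,"travel":[0,0,0],"twist":[0,0,0]}]' | grep -E 'ee_pos|wrist_force'
python3 -m crank '[{"gripper":0,"travel":[-0.43,0.25,0],"twist":[0,0,0]},{"gripper":0,"travel":[0,0,0],"twist":[0,0,0]}]' | grep -E 'ee_pos|wrist_force'
python3 -m crank '[{"gripper":0,"travel":[-0.43,0.25,0],"twist":[0,0,0]},{"gripper":0,"travel":[0,0,0],"twist":[0,0,0]}]' | grep -E 'ee_pos|wrist_force'
```

```text
ee_pos: [0.5355, 0.0232, 0.0233]
wrist_force: [-0.6, -1.0, 0.1]
ee_pos: [0.5355, 0.0236, 0.0233]
wrist_force: [-1.2, -0.8, 0.1]
ee_pos: [0.5355, 0.0239, 0.0233]
wrist_force: [-0.7, -4.2, 0.4]
```

```bash
python3 -m crank '[{"gripper":0,"travel":[-0.43,0.25,0],"twist":[0,0,0]},{"gripper":0,"travel":[0,0,0],"twist":[0,0,0]}]' | grep -E 'ee_pos|wrist_force'
python3 -m crank '[{"gripper":0,"travel":[-0.43,0.25,0],"twist":[0,0,0]},{"gripper":0,"travel":[0,0,0],"twist":[0,0,0]}]' | grep -E 'ee_pos|wrist_force'
python3 -c "
from h import *
st()"
```

```text
ee_pos: [0.5354, 0.0241, 0.0233]
wrist_force: [-1.8, -5.0, 2.0]
ee_pos: [0.5354, 0.0242, 0.0233]
wrist_force: [-2.4, -7.9, 2.3]
18.2 base [31.4 26.6] z 23.3 yaw -125.3 F [-2.4 -7.9  2.3]
```

Stop felt at TCP y = 26.6, exactly where a seated nut should put it. I'll retreat, lift, and move to the keeper's left side with a view of the pocket.

```bash
python3 -m crank '[{"gripper":0,"travel":[6,0,0],"twist":[0,0,0]},{"gripper":0,"travel":[6,0,0],"twist":[0,0,0]},{"gripper":0,"travel":[0,0,-50],"twist":[0,0,0]},{"gripper":0,"travel":[0,0,-50],"twist":[0,0,0]},{"gripper":0,"travel":[0,0,-50],"twist":[0,0,-0.174]},{"gripper":0,"travel":[0,0,0],"twist":[0,0,-0.175]},{"gripper":0,"travel":[0,0,0],"twist":[0,0,-0.175]},{"gripper":0,"travel":[-48,-5.8,0],"twist":[0,0,0]},{"gripper":0,"travel":[-48,-5.8,0],"twist":[0,0,0]},{"gripper":0,"travel":[-48,-5.8,0],"twist":[0,0,0]},{"gripper":0,"travel":[0,0,0],"twist":[0,0,0]},{"gripper":0,"travel":[0,0,0],"twist":[0,0,0]}]' | grep -E 'ee_pos|wrist_force'
python3 -c "
from h import *
st(); pickle.dump(bot.calibration('wrist'),open('cal6.pkl','wb'));im=shot('wrist','w6.png')[...,::-1]
c=bot.calibration('wrist'); R=np.array([[np.cos(yaw),-np.sin(yaw)],[np.sin(yaw),np.cos(yaw)]])
W=lambda x,y,z:np.r_[ctr+R@np.array([x,y])/1000,z]
for n,p in [('nut32',W(46,51.5,.032)),('nut37',W(46,51.5,.037)),('post',W(43,124.4,.078)),('tcp',bot.get_obs()['ee_pos'])]: print(n,proj(c,p).round(1))
cv2.imwrite('pics/w6c.png',cv2.resize(im[0:290,130:520],None,fx=2,fy=2,interpolation=cv2.INTER_CUBIC))"
```

```text
ee_pos: [0.559, 0.157, 0.1732]
wrist_force: [-0.1, -0.1, 0.8]
19.7 base [ 42.6 161. ] z 173.2 yaw -95.2 F [-0.1 -0.1  0.8]
nut32 [314.3  52.8]
nut37 [314.3  52. ]
post [318.1 154. ]
tcp [318.4 263.1]
```

View pics/w6c.png

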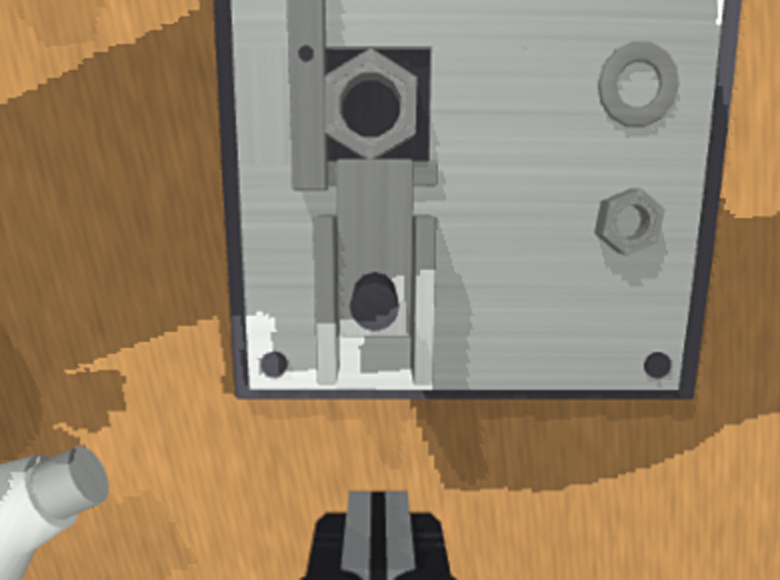

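The nut lies inside the pocket at crop (371,105), against fence and stop, with the dark floor visible around it and in the bore. The post is at (374,300), in line with the fingers. I'll descend on its left and push gently.

```bash
python3 -m crank '[{"gripper":0,"travel":[0,0,40],"twist":[0,0,0]},{"gripper":0,"travel":[0,0,40],"twist":[0,0,0]},{"gripper":0,"travel":[0,0,35],"twist":[0,0,0]},{"gripper":0,"travel":[0,0,0],"twist":[0,0,0]},{"gripper":0,"travel":[5,0,0],"twist":[0,0,0]},{"gripper":0,"travel":[5,0,0],"twist":[0,0,0]},{"gripper":0,"travel":[0,0,0],"twist":[0,0,0]}]' | grep -E 'ee_pos|wrist_force'
python3 -m crank '[{"gripper":0,"travel":[2,0,0],"twist":[0,0,0]},{"gripper":0,"travel":[2,0,0],"twist":[0,0,0]},{"gripper":0,"travel":[2,0,0],"twist":[0,0,0]},{"gripper":0,"travel":[0,0,0],"twist":[0,0,0]}]' | grep -E 'ee_pos|wrist_force'
python3 -m crank '[{"gripper":0,"travel":[2,0,0],"twist":[0,0,0]},{"gripper":0,"travel":[2,0,0],"twist":[0,0,0]},{"gripper":0,"travel":[0,0,0],"twist":[0,0,0]}]' | grep -E 'ee_pos|wrist_force'
python3 -c "
from h import *
st()"
```

```text
ee_pos: [0.559, 0.1468, 0.0596]
wrist_force: [-1.0, 0.0, 0.3]
ee_pos: [0.5577, 0.1411, 0.0582]
wrist_force: [0.4, 0.3, -1.2]
ee_pos: [0.5574, 0.1372, 0.0583]
wrist_force: [-0.2, 0.7, -0.5]
21.5 base [ 42.8 141.1] z 58.3 yaw -95.3 F [-0.2  0.7 -0.5]
```

```bash
python3 -m crank '[{"gripper":0,"travel":[2,0,0],"twist":[0,0,0]},{"gripper":0,"travel":[2,0,0],"twist":[0,0,0]}]' | grep -E 'ee_pos|wrist_force'
python3 -m crank '[{"gripper":0,"travel":[2,0,0],"twist":[0,0,0]},{"gripper":0,"travel":[2,0,0],"twist":[0,0,0]}]' | grep -E 'ee_pos|wrist_force'
```

```text
ee_pos: [0.557, 0.1332, 0.0583]
wrist_force: [-0.2, 1.9, -0.3]
ee_pos: [0.5566, 0.1291, 0.0583]
wrist_force: [0.5, 1.9, -1.2]
```

```bash
python3 -m crank '[{"gripper":0,"travel":[2,0,0],"twist":[0,0,0]},{"gripper":0,"travel":[2,0,0],"twist":[0,0,0]}]' | grep -E 'ee_pos|wrist_force'
python3 -m crank '[{"gripper":0,"travel":[2,0,0],"twist":[0,0,0]},{"gripper":0,"travel":[2,0,0],"twist":[0,0,0]}]' | grep -E 'ee_pos|wrist_force'
python3 -c "
from h import *
st()"
```

```text
ee_pos: [0.5563, 0.1251, 0.0583]
wrist_force: [-0.3, 3.0, -0.5]
ee_pos: [0.5559, 0.1212, 0.0583]
wrist_force: [-0.1, 1.3, -0.3]
22.5 base [ 42.8 125.1] z 58.3 yaw -95.2 F [-0.1  1.3 -0.3]
```

```bash
python3 -m crank '[{"gripper":0,"travel":[2,0,0],"twist":[0,0,0]},{"gripper":0,"travel":[2,0,0],"twist":[0,0,0]}]' | grep -E 'ee_pos|wrist_force'
python3 -m crank '[{"gripper":0,"travel":[1,0,0],"twist":[0,0,0]},{"gripper":0,"travel":[0,0,0],"twist":[0,0,0]}]' | grep -E 'ee_pos|wrist_force'
python3 -m crank '[{"gripper":0,"travel":[1,0,0],"twist":[0,0,0]},{"gripper":0,"travel":[0,0,0],"twist":[0,0,0]}]' | grep -E 'ee_pos|wrist_force'
```

```text
ee_pos: [0.5555, 0.1172, 0.0583]
wrist_force: [-0.1, 2.3, -0.2]
ee_pos: [0.5555, 0.1161, 0.0583]
wrist_force: [-0.2, 0.9, 0.2]
ee_pos: [0.5554, 0.1152, 0.0583]
wrist_force: [-0.4, 2.1, -0.5]
```

```bash
python3 -m crank '[{"gripper":0,"travel":[1,0,0],"twist":[0,0,0]},{"gripper":0,"travel":[0,0,0],"twist":[0,0,0]}]' | grep -E 'ee_pos|wrist_force'
python3 -m crank '[{"gripper":0,"travel":[1,0,0],"twist":[0,0,0]},{"gripper":0,"travel":[0,0,0],"twist":[0,0,0]}]' | grep -E 'ee_pos|wrist_force'
```

```text
ee_pos: [0.5553, 0.1142, 0.0583]
wrist_force: [0.3, 1.2, -0.4]
ee_pos: [0.5552, 0.1132, 0.0583]
wrist_force: [-0.3, 1.5, 0.3]
```

```bash
python3 -m crank '[{"gripper":0,"travel":[1,0,0],"twist":[0,0,0]},{"gripper":0,"travel":[0,0,0],"twist":[0,0,0]}]' | grep -E 'ee_pos|wrist_force'
python3 -m crank '[{"gripper":0,"travel":[1,0,0],"twist":[0,0,0]},{"gripper":0,"travel":[0,0,0],"twist":[0,0,0]}]' | grep -E 'ee_pos|wrist_force'
python3 -c "
from h import *
st()"
```

```text
ee_pos: [0.5551, 0.1128, 0.0583]
wrist_force: [0.4, 4.4, -0.7]
ee_pos: [0.5551, 0.1127, 0.0583]
wrist_force: [0.2, 10.4, -1.0]
24.25 base [ 42.8 116.6] z 58.3 yaw -95.2 F [ 0.2 10.4 -1. ]
```

Hard stop felt: 10 N, after about 28 mm of travel from a start of about 4 mm. I'll retreat, lift, and check the post numerically.

```bash
python3 -m crank '[{"gripper":0,"travel":[-5,0,0],"twist":[0,0,0]},{"gripper":0,"travel":[-10,0,0],"twist":[0,0,0]},{"gripper":0,"travel":[-10,0,0],"twist":[0,0,0]},{"gripper":0,"travel":[-19,0,0],"twist":[0,0,0]},{"gripper":0,"travel":[0,0,-38],"twist":[0,0,0]},{"gripper":0,"travel":[0,0,-38],"twist":[0,0,0]},{"gripper":0,"travel":[0,0,-38],"twist":[0,0,0]},{"gripper":0,"travel":[0,0,0],"twist":[0,0,0]},{"gripper":0,"travel":[0,0,0],"twist":[0,0,0]}]' | grep -E 'ee_pos|wrist_force'
python3 - <<'E'
from h import *
st(); c6=pickle.load(open('cal6.pkl','rb')); c7=bot.calibration('wrist'); shot('wrist','w7.png')
for f,c in(('w6',c6),('w7',c7)):
    g=cv2.imread(f'pics/{f}.png',0); m=(g<75).astype('uint8'); m[:, :285]=0; m[:,345:]=0; m[240:]=0
    n,l,s,ce=cv2.connectedComponentsWithStats(m)
    for i in range(1,n):
        if s[i,4]>80: print(f,s[i],ce[i].round(1), tb(onz(c,*ce[i],.064)).round(1))
E
```

```text
ee_pos: [0.559, 0.1558, 0.1716]
wrist_force: [-0.0, -0.2, -0.2]
25.38 base [ 42.7 159.8] z 171.6 yaw -95.2 F [-0.  -0.2 -0.2]
w6 [292  24  20  13 128] [298.7  28.5] [56.3 40.1]
w6 [318  25  27  55 593] [336.7  50.9] [30.  54.6]
w6 [301  40  29  28 647] [314.9  53.5] [45.2 56.3]
w6 [293  68  18  13 118] [298.7  74.9] [56.7 70.6]
w6 [305 136  24  25 444] [316.2 148.4] [ 44.4 122.9]
w7 [292  26  21  12 132] [299.2  29.7] [55.9 39.9]
w7 [318  26  27  56 520] [338.4  48.1] [29.  51.8]
w7 [305 102  25  27 499] [317.1 115.1] [43.8 97.2]
```

```bash
python3 -c "
from h import *
print(bot.job_done())"
```

```text
the job is handed in; nothing more can be done
None
```

Job handed in at about 25 s: the nut is seated in the pocket against fence and stop, and the keeper was pushed to a firm stop over it with about 10 N. I judged "fully home" by that stop and about 26–28 mm of travel, because the start position wasn't known exactly.

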